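Open the catch-locked cupboard door beside the bell

ROBOT

A 7-joint arm with a two-finger parallel gripper is mounted at the origin on a cart in front of the work surface, level with it; the furniture and walls round the work are solid. World frame = base frame: x ahead of the robot, y to its left, z up, the work surface at z = 0. Lengths are in m, angles in rad, forces in N, time in s.
With the tool pointing down it reaches from about 0.425 to 0.925 m from the base axis. Payload 6.8 kg.
Tool frame: the origin (TCP) lies at the very end of the fingers, on their centre line; the grasp point (between the pads) lies bot.hold_point_z behind it (bot.hold_point_z is the distance from the TCP to the grasp point, in m); x points along the fingers, z is the direction in which the jaws open and shut, and the axes are right-handed (so a half turn about x gives the same grasp; the last joint's range is limited). The gripper opens to 85 mm and grips with 20 to 120 N. Pads are 22 mm wide; open, the fingers measure 114 mm over their backs; the gripper's body (76 mm by 85 mm) begins 54 mm behind the grasp point. The pads swing forward as they close: fully open they stand 13 mm farther back than shut.
Start: joints at [1.042, 0.477, 0.022, 1.555, -0.011, 1.109, -0.083], TCP at [0.276, -0.616, 0.231] pointing down, gripper open.
Joint ranges: [-2.96, 2.96], [-0.34, 2.1], [-1.41, 1.46], [0.24, 2.44], [-1.37, 4.51], [0.17, 1.92], [-2.96, 2.96]. Speed limits (rad/s): [2.39, 2.39, 3.14, 3.14, 3.14, 3.14, 3.14].

INTERFACE

Orientations are given as a unit quaternion [w, x, y, z].
In Python, from station import bot gives the robot as it stands.
- The arm moves only by the tool drive_tool, never from a script. Its arguments are lists of equal length, an entry for each row: "slide": the shift along the world's x, y, z in mm, a list of three; "turn": the turn, a rotation vector about the world's x, y, z in rad, a list of three; "gripper": the opening, from 0 (shut) to 1 (fully open). A call has 1 to 10 rows; each row is the pose to reach, as a shift and turn from the pose measured when the call began; what a row does not reach only later rows make up. A row lasts 1/10 s, in which the tool goes at most 50 mm and 8.59 degrees, less where a joint would pass 70% of its speed; a pose out of reach is approached as far as the arm can. A call with a gripper value outside its range is refused whole. The fingers move at their own pace and stop on an object; "squeeze" is the grip in N (left out, the last holds). Time passes only in rows, so rows that repeat a pose let the fingers close. It gives the time, the measured TCP pose, the force and the opening at its end, in the units of the state.
- bot.get_obs(): the state, without advancing time (a new reading comes with each control period).
- bot.read_camera(name): name is "scene" or "top"; returns a dict with "color" (400x640x3 uint8, red, green, blue), "fovy" (degrees; the focal length in pixels is half the picture's height over the tangent of half this angle, whatever the lens; pixels are square), "cx", "cy" (the principal point, pixels), "R" (3x3) and "t" (3): a world point X has camera coordinates R X + t. Camera axes: x right, y down, z forward; pixel columns grow to the right and rows downward; lengths in m; the calibration is good to about 2 mm. A picture is of the moment at which its call begins. There is no depth.
- bot.hand_in(): hands the job in, once; it reports no verdict.
The state is a dict: "t": time; "q": joint angles; "joint_vel": joint speeds; "joint_torque": joint torques, N m; "eef_pos": TCP position; "tool_rot": TCP orientation; "contact_force": force on the tool from outside, world axes, zero at the start; "torque": the same for the moment, N m; "gripper_width": opening from 0.0 (shut) to 1.0 (fully open).
Only numpy, scipy, OpenCV 4.12 (cv2) and the standard library are available. Lean on these libraries where they do the work, as an engineer would, in place of code of your own. Each camera call takes 0.05 s, during which the arm holds its last target.

TASK

The low grey two-door cupboard on the worktop has no handles; each door is held by a sprung catch hidden in the recess behind its top edge. Open the door at the end of the cupboard where the service bell stands: reach down into that door's recess, push the catch down and, keeping it down, pull the door towards you, then swing it wide open, about square to the cupboard. Leave the other door shut and do not disturb the bell.

Things in the scene. Friction and masses are not known exactly. Their poses are not given: they have to be found in the camera images.
- cupboard: Low grey cupboard with two plain aluminium doors, fixed: 120 deep x 280 wide x 130 high (all sizes mm). Origin: centre of its underside; x runs from the doors to its back, y to its left, z up. Behind each door's top edge its top has an open finger recess, 42 (x) x 84 (y), centred at x -25, y +48 (left door) or y -48 (right door). In it lies a grey sprung catch plate, 39 x 74, upper face at z 116.
- bell: Service bell: pale metal dome with a button, black foot, 76 across, 54 high, loose. Stands beyond the left or the right end of the cupboard, its centre about 70 from the side wall, near the front; a white paper roll (64 across, 57 high) stands at the other end. Origin: centre of its underside.
- left_door (a joint): Left (+y) door, rad: 0 shut, grows as it opens towards the robot, 1.57 square to the cupboard, stop 1.75; light friction, stays where left. Panel 14 thick, top edge at z 130 (flush with the top), back face at x -46 in the cupboard's frame, from y 0 to its upright hinge at x -53, y 140. Its catch plate is mounted on its back and swings with it.
- right_door (a joint): Right door, the mirror image (hinge at x -53, y -140; 0 shut, stop 1.75). Either catch sinks straight down, 18 at most, on a spring (3 to 6.6 N); 8 down, its rear tooth clears the recess's rear lip (12 is a good depth). Keep it down for the first 20 of pull on the door's back face; released while shut it locks again.
Not all that is in view belongs to the job. What is shaped like the bell but blue or turquoise is not meant.

How it is judged:
At the end, for the whole second after the job is handed in: The door at the bell's end of the cupboard stands open by more than 1.05 rad (60 degrees) and at rest; the other door is shut (under 0.1 rad) (((y of bell in the frame of cupboard above 0 m and value of joint left_door above 1.05 rad and velocity of joint left_door below 0.1 rad/s and value of joint right_door below 0.1 rad) or (y of bell in the frame of cupboard below 0 m and value of joint right_door above 1.05 rad and velocity of joint right_door below 0.1 rad/s and value of joint left_door below 0.1 rad))); the robot touches nothing.
It fails at once if the bell is pushed more than 20 mm from where it stood (distance of bell from where it was at the start of the episode above 0.02 m).
It fails at once if the door away from the bell is opened (0.1 rad or more) ((y of bell in the frame of cupboard above 0 m and value of joint right_door above 0.1 rad) or (y of bell in the frame of cupboard below 0 m and value of joint left_door above 0.1 rad)).
It also fails if it takes over 32 s, if anything falls off the work surface, if the arm or the gripper's body presses on something with over 40 N, if the wrist force passes 120 N, or if a joint passes its speed limit or range.

## Working session

There is one attempt and no reset: what is moved stays moved. The work goes in short steps, Python scripts to look and compute and a tool call to move; the robot and the scene stay as the last step left them, time stands still between calls to the robot, and variables do not carry over. Pictures are saved under pics/ and viewed, and the job is handed in when it is done.

Besides the shell and the picture viewer there is one more tool, called after "Request:" as name(argument=value, ...), one argument or row to a line, values as JSON. drive_tool: Moves the arm, as the interface text tells. Its arguments: {"type":"object","properties":{"slide":{"type":"array"},"turn":{"type":"array"},"gripper":{"type":"array"},"squeeze":{"type":"number"}},"required":["slide","turn","gripper"]}

```bash
mkdir -p pics; ls; python3 - <<'E'
from station import bot
import cv2, numpy as np
o=bot.get_obs()
for k,v in o.items(): print(k,np.round(v,3))
print(bot.hold_point_z)
for n in ["scene","top"]:
    c=bot.read_camera(n)
    cv2.imwrite(f"pics/{n}0.png",c["color"][:,:,::-1])
    np.savez(f"{n}0.npz",**c)
    print(n,c["fovy"],c["cx"],c["cy"],np.round(c["R"],3).tolist(),np.round(c["t"],3))
E
```

```text
pics
t 0.0
q [ 1.042  0.478  0.022  1.557 -0.011  1.109 -0.083]
joint_vel [ 0.003 -0.     0.     0.     0.001  0.001 -0.001]
joint_torque [-1.0000e-03 -5.9645e+01  1.6080e+00 -2.8120e+01  1.2000e-02  9.0000e-03
  0.0000e+00]
eef_pos [ 0.275 -0.616  0.23 ]
tool_rot [ 0.593  0.385  0.594 -0.384]
contact_force [0.737 0.279 0.847]
torque [-0.024  0.001  0.059]
gripper_width 1.0
0.0187
scene 47.27283935505812 324.248169945792 203.0025038647036 [[0.577, -0.817, 0.003], [-0.563, -0.4, -0.723], [0.592, 0.415, -0.69]] [-0.336  0.316  0.608]
top 53.92220810733007 328.1706095007582 202.23051642049694 [[-0.023, -1.0, 0.002], [-0.981, 0.022, -0.191], [0.191, -0.007, -0.982]] [-0.063  0.517  0.797]
```

View pics/scene0.png

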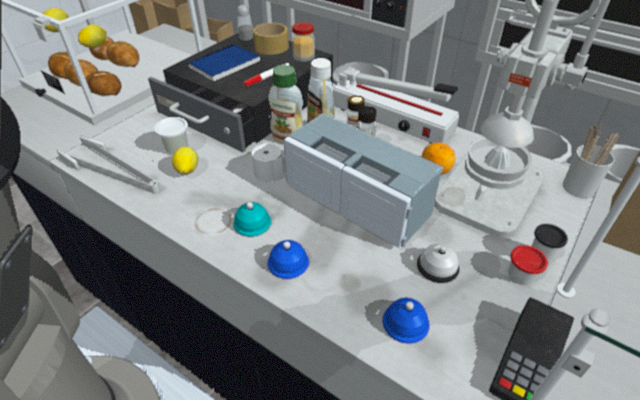

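View pics/top0.png

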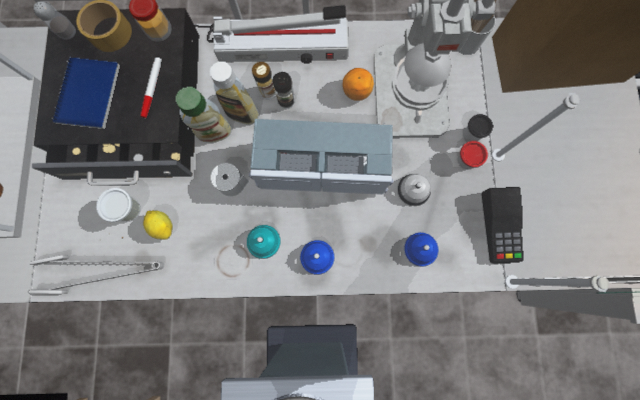

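The bell (white dome, black foot) stands at the right end, top view (415,189); the paper roll is at the left (225,177), so it is the right door. Next I measure the cupboard's corners and recess.

```bash
python3 - <<'E'
import cv2
a=cv2.imread("pics/top0.png")[105:215,235:440]
cv2.imwrite("pics/top0z.png",cv2.resize(a,None,fx=3.9,fy=3.9,interpolation=cv2.INTER_CUBIC))
a=cv2.imread("pics/scene0.png")[105:290,270:475]
cv2.imwrite("pics/scene0z.png",cv2.resize(a,None,fx=3.2,fy=3.2,interpolation=cv2.INTER_CUBIC))
E
```

```text
(no output)
```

View pics/top0z.png

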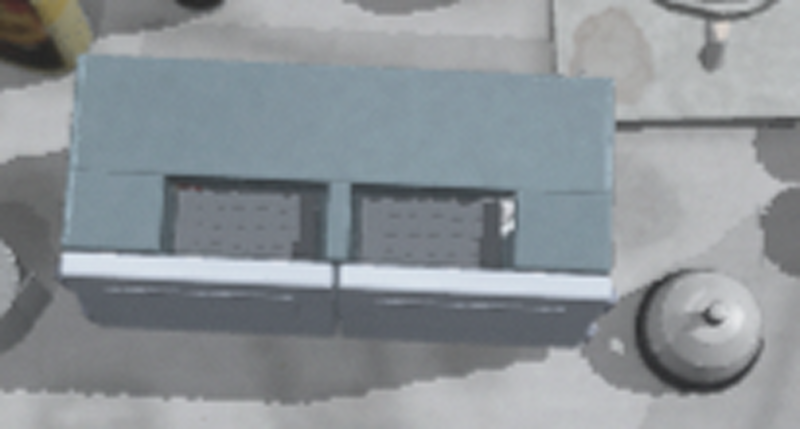

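View pics/scene0z.png

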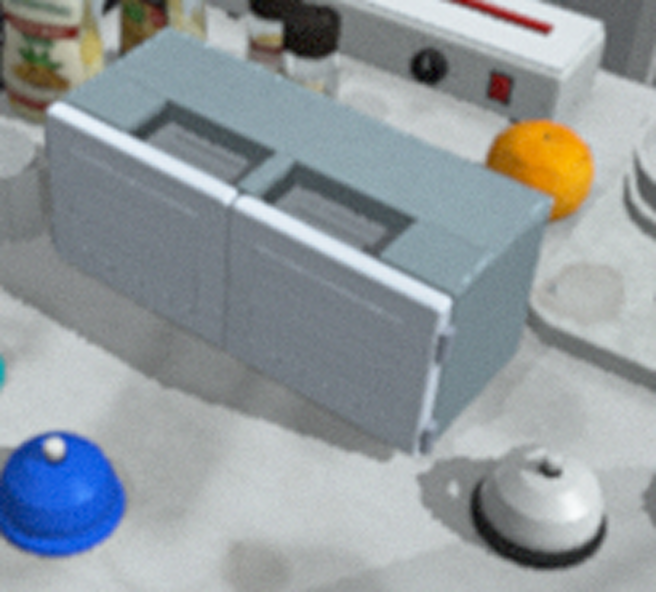

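```bash
cat > h.py <<'E'
import numpy as np
def load(n): return dict(np.load(n+".npz"))
def ray(c,u,v):
    f=200/np.tan(np.radians(float(c["fovy"]))/2)
    d=np.array([(u-c["cx"])/f,(v-c["cy"])/f,1]); R=c["R"];t=c["t"]
    return -R.T@t, R.T@d
def plane(c,u,v,z):
    o,d=ray(c,u,v); return o+d*(z-o[2])/d[2]
def proj(c,X):
    f=200/np.tan(np.radians(float(c["fovy"]))/2)
    p=c["R"]@np.asarray(X)+c["t"]; return p[:2]/p[2]*f+[c["cx"],c["cy"]]
def two(a,b):
    (o1,d1),(o2,d2)=a,b
    A=np.stack([d1,-d2],1); s=np.linalg.lstsq(A,o2-o1,rcond=None)[0]
    p,q=o1+s[0]*d1,o2+s[1]*d2; return (p+q)/2,np.linalg.norm(p-q)
E
python3 - <<'E'
from h import *
T,S=load("top0"),load("scene0")
zt=lambda p:((p[0]+.5)/3.9-.5+235,(p[1]+.5)/3.9-.5+105)
zs=lambda p:((p[0]+.5)/3.2-.5+270,(p[1]+.5)/3.2-.5+105)
t=dict(fl=(62,276),fr=(611,299),bl=(80,55),br=(611,80))
s=dict(fl=(47,108),fr=(448,305),bl=(168,28),br=(552,203))
P={}
for k in t:
    a=plane(T,*zt(t[k]),.13);b=plane(S,*zs(s[k]),.13);m,e=two(ray(T,*zt(t[k])),ray(S,*zs(s[k])))
    P[k]=(a+b)/2
    print(k,np.round(a,4),np.round(b,4),np.round(m,4),round(e,4))
print([round(np.linalg.norm(P[a]-P[b]),4) for a,b in (("fl","fr"),("bl","br"),("fl","bl"),("fr","br"))])
loc={"fl":(-.06,.14),"fr":(-.06,-.14),"bl":(.06,.14),"br":(.06,-.14)}
from scipy.spatial.transform import Rotation
A=np.array([[*loc[k],0] for k in t]);B=np.array([[*P[k][:2],0] for k in t]);c=B.mean(0)
r,rs=Rotation.align_vectors(B-c,A); yaw=r.as_rotvec()[2]
print("centre",c,"yaw",yaw,rs)
np.savez("cup.npz",c=c,yaw=yaw)
W=lambda x,y,z:c+r.apply([x,y,0])+np.array([0,0,z])
for n,p in dict(rec=(-.025,-.048,.116),door=(-.046,-.048,.13),hinge=(-.053,-.14,.13),free=(-.053,0,.13)).items(): print(n,W(*p).round(4))
for z in (.054,): print("bell button",plane(T,*zt((715,313)),z), plane(S,*zs((549,467)),z))
b=plane(T,*zt((715,313)),.054)-c; print("bell in cup",r.inv().apply([b[0],b[1],0]))
# verify recess reprojection
for y in(-.048,.048):
  for dx in(-.021,.021):
    for dy in(-.042,.042):
      p=proj(T,W(-.025+dx,y+dy,.13)); print((dx,dy),((p-[235,105]+.5)*3.9-.5).round())
E
```

```text
fl [0.5573 0.0776 0.13  ] [0.5601 0.079  0.13  ] [0.5569 0.0768 0.1327] 0.0009
fr [ 0.5391 -0.1992  0.13  ] [ 0.5452 -0.1996  0.13  ] [ 0.5392 -0.2     0.1343] 0.0037
bl [0.6759 0.07   0.13  ] [0.6743 0.0705 0.13  ] [0.6756 0.0706 0.1294] 0.0014
br [ 0.656  -0.2055  0.13  ] [ 0.6536 -0.2082  0.13  ] [ 0.6577 -0.2066  0.1263] 0.0009
[np.float64(0.2782), np.float64(0.2779), np.float64(0.1167), np.float64(0.1129)]
centre [ 0.60768602 -0.06442028  0.        ] yaw -0.06660234098267356 0.005889741743655496
rec [ 0.5795 -0.1107  0.116 ]
door [ 0.5586 -0.1093  0.13  ]
hinge [ 0.5455 -0.2006  0.13  ]
free [ 0.5548 -0.0609  0.13  ]
bell button [ 0.5485516  -0.26961673  0.054     ] [ 0.54177876 -0.27268751  0.054     ]
bell in cup [-0.04534685 -0.20867708  0.        ]
(-0.021, -0.042) [514. 269.]
(-0.021, 0.042) [349. 262.]
(0.021, -0.042) [516. 190.]
(0.021, 0.042) [352. 183.]
(-0.021, -0.042) [325. 261.]
(-0.021, 0.042) [159. 254.]
(0.021, -0.042) [329. 182.]
(0.021, 0.042) [165. 175.]
```

```bash
python3 - <<'E'
from h import *
from scipy.spatial.transform import Rotation as Ro
import cv2
T,S=load("top0"),load("scene0")
q=np.array([.593,.385,.594,-.384]);print(Ro.from_quat(q[[1,2,3,0]]).as_matrix().round(3))
for z in(.231,.4): 
  print("tcp in top",proj(T,[.276,-.616,z]),"scene",proj(S,[.276,-.616,z]))
for n,a,b in (("post1",(500,155),(565,293)),("post2",(513,283),(598,318)),("blueR",(422,249),(406,320)),("blueL",(317,257),(288,258))):
  print(n,"z0",plane(T,*a,0).round(3),plane(S,*b,0).round(3),"z.05",plane(T,*a,.05).round(3),plane(S,*b,.05).round(3))
  m,e=two(ray(T,*a),ray(S,*b));print(m,e)
# post tips: heights along verticals
for z in (.1,.2,.3,.4,.5): print(z,"post1",proj(T,[*plane(T,500,155,0)[:2],z]).round(),"post2",proj(T,[*plane(T,513,283,0)[:2],z]).round(), proj(S,[*plane(T,513,283,0)[:2],z]).round())
for n,o,s in(("top",(440,60,200,260),3),("scene",(450,150,190,250),3)):
  a=cv2.imread(f"pics/{n}0.png")[o[1]:o[1]+o[3],o[0]:o[0]+o[2]];cv2.imwrite(f"pics/{n}0r.png",cv2.resize(a,None,fx=2.3,fy=2.3,interpolation=cv2.INTER_CUBIC))
E
```

```text
[[-0.     0.913  0.409]
 [ 0.002  0.409 -0.913]
 [-1.     0.    -0.002]]
tcp in top [671.46716047 320.42748418] scene [743.46553439 510.44989849]
tcp in top [795.38477547 335.42917957] scene [948.35257771 427.06706214]
post1 z0 [ 0.629 -0.48   0.   ] [ 0.625 -0.474  0.   ] z.05 [ 0.613 -0.456  0.05 ] [ 0.578 -0.469  0.05 ]
[ 0.62682345 -0.4764122   0.00073748] 0.005565824450089117
post2 z0 [ 0.335 -0.477  0.   ] [ 0.605 -0.531  0.   ] z.05 [ 0.336 -0.454  0.05 ] [ 0.56  -0.521  0.05 ]
[ 0.35396968 -0.4286553   0.23625867] 0.11473942211828231
blueR z0 [ 0.414 -0.282  0.   ] [ 0.421 -0.277  0.   ] z.05 [ 0.411 -0.27   0.05 ] [ 0.389 -0.287  0.05 ]
[ 0.41342545 -0.27917805  0.01133203] 3.857435207527305e-05
blueL z0 [ 0.402 -0.047  0.   ] [ 0.411 -0.04  -0.   ] z.05 [ 0.399 -0.049  0.05 ] [ 0.38  -0.068  0.05 ]
[ 0.40142603 -0.04805828  0.0152553 ] 0.0010464371402118615
0.1 post1 [521. 140.] post2 [537. 284.] [533. 411.]
0.2 post1 [547. 121.] post2 [568. 284.] [564. 371.]
0.3 post1 [581.  97.] post2 [609. 285.] [606. 318.]
0.4 post1 [629.  63.] post2 [668. 287.] [665. 242.]
0.5 post1 [698.  13.] post2 [757. 289.] [755. 127.]
```

View pics/top0r.png

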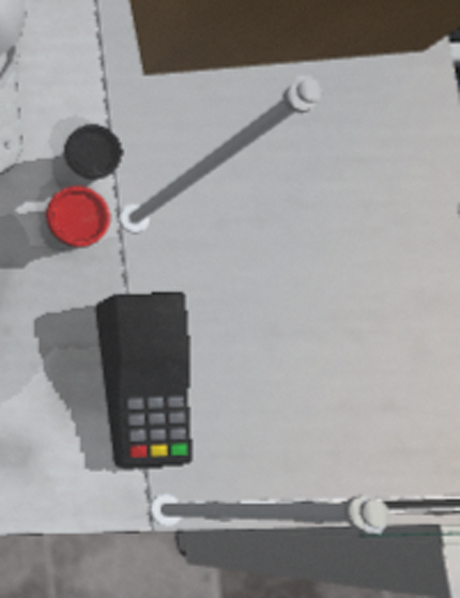

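View pics/scene0r.png

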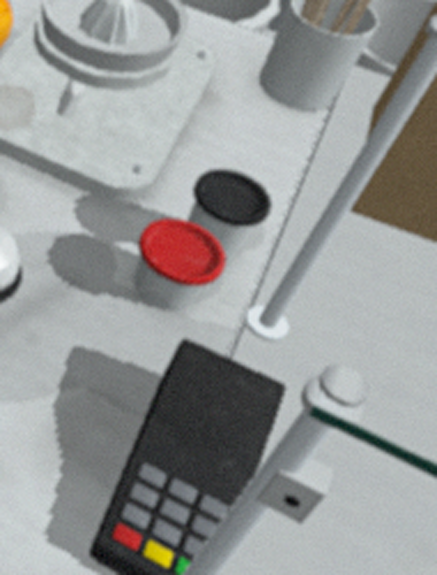

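The bell is at y≈-0.209 in the cupboard frame, so the job is the right door. The guard posts, about 0.29 m high, and their glass pane at x≈0.335 stand near the start pose. I'll rise first and then cross above them.

Request:
drive_tool(
  slide=[
    [0,0,30],
    [0,0,65],
    [0,0,100],
    [0,0,135],
    [0,0,170],
    [0,0,200],
    [0,0,220],
    [0,0,220],
  ],
  turn=[
    [0,0,0],
    [0,0,0],
    [0,0,0],
    [0,0,0],
    [0,0,0],
    [0,0,0],
    [0,0,0],
    [0,0,0],
  ],
  gripper=[0,0,0,0,0,0,0,0],
)

```text
t: 0.9
eef_pos: [0.2759, -0.6164, 0.4537]
tool_rot: [0.595, 0.384, 0.592, -0.385]
contact_force: [0.4, -0.9, 0.2]
gripper_width: 0.004
```

Request:
drive_tool(
  slide=[
    [10,20,0],
    [30,50,0],
    [50,85,0],
    [72,120,0],
    [95,160,0],
    [120,200,0],
    [143,240,0],
    [165,275,0],
    [185,310,0],
    [200,335,0],
  ],
  turn=[
    [0,0,-0.02],
    [0,0,-0.06],
    [0,0,-0.1],
    [0,0,-0.14],
    [0,0,-0.18],
    [0,0,-0.22],
    [0,0,-0.26],
    [0,0,-0.29],
    [0,0,-0.32],
    [0,0,-0.35],
  ],
  gripper=[0,0,0,0,0,0,0,0,0,0],
)

```text
t: 1.9
eef_pos: [0.4767, -0.2782, 0.4522]
tool_rot: [0.518, 0.481, 0.518, -0.482]
contact_force: [-0.4, 0.2, -0.0]
gripper_width: 0.001
```

Request:
drive_tool(
  slide=[
    [20,33,0],
    [40,67,-20],
    [60,100,-50],
    [80,133,-85],
    [95,160,-120],
    [103,170,-155],
    [103,170,-190],
    [103,170,-220],
    [103,170,-240],
    [103,170,-250],
  ],
  turn=[
    [0,0,-0.03],
    [0,0,-0.06],
    [0,0,-0.1],
    [0,0,-0.13],
    [0,0,-0.13],
    [0,0,-0.13],
    [0,0,-0.13],
    [0,0,-0.13],
    [0,0,-0.13],
    [0,0,-0.13],
  ],
  gripper=[0,0,0,0,0,0,0,0,0,0],
)

```text
t: 2.9
eef_pos: [0.5775, -0.1079, 0.1987]
tool_rot: [-0.484, -0.512, -0.487, 0.516]
contact_force: [-0.1, 0.7, 1.2]
gripper_width: -0.0
```

```bash
cat > look.py <<'E'
import sys,cv2
from station import bot
from h import *
from scipy.spatial.transform import Rotation as Ro
k=sys.argv[1]
o=bot.get_obs();q=np.array(o["tool_rot"])
for n in("scene","top"):
    c=bot.read_camera(n);np.savez(f"{n}{k}.npz",**c)
    b=c["color"][:,:,::-1]
    b=b[80:300,250:480] if n=="scene" else b[90:290,230:450]
    cv2.imwrite(f"pics/{n}{k}.png",cv2.resize(b,None,fx=2.6,fy=2.6,interpolation=cv2.INTER_CUBIC))
print(round(o["t"],2),np.round(o["eef_pos"],4),np.round(o["contact_force"],2),np.round(o["q"],2))
print(Ro.from_quat(q[[1,2,3,0]]).as_matrix().round(3))
cu=np.load("cup.npz");r=Ro.from_rotvec([0,0,float(cu["yaw"])])
print("tcp in cup mm",(1000*r.inv().apply(np.array(o["eef_pos"])-cu["c"])).round(1))
E
python3 look.py 1
```

```text
2.9 [ 0.5775 -0.1079  0.1987] [-0.08  0.66  1.19] [ 0.28  0.38 -0.26  1.79  0.12  0.99 -1.65]
[[-0.007  0.998 -0.057]
 [-0.001 -0.057 -0.998]
 [-1.    -0.007  0.001]]
tcp in cup mm [-27.2 -45.4 198.7]
```

View pics/scene1.png

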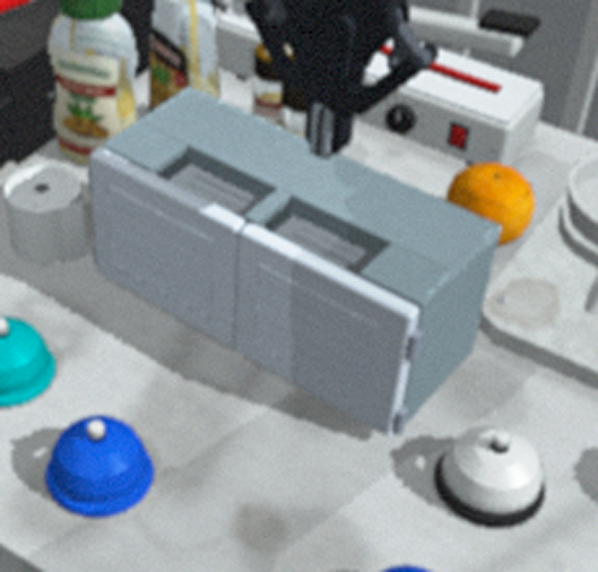

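View pics/top1.png

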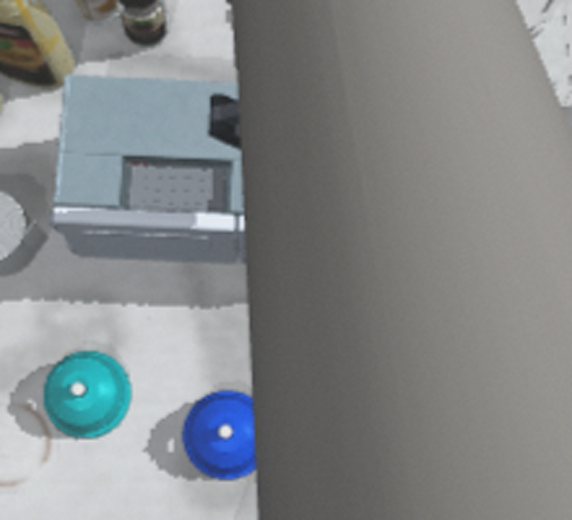

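Request:
drive_tool(
  slide=[
    [0,-2,-25],
    [0,-2,-45],
    [0,-2,-60],
    [0,-2,-70],
    [0,-2,-76],
    [0,-2,-80],
    [0,-2,-80],
  ],
  turn=[
    [0,0,0],
    [0,0,0],
    [0,0,0],
    [0,0,0],
    [0,0,0],
    [0,0,0],
    [0,0,0],
  ],
  gripper=[0,0,0,0,0,0,0],
)

```text
t: 3.7
eef_pos: [0.5784, -0.11, 0.1202]
tool_rot: [-0.485, -0.512, -0.486, 0.516]
contact_force: [-0.0, -0.4, 0.5]
gripper_width: 0.001
```

```bash
python3 look.py 2
```

```text
3.7 [ 0.5784 -0.11    0.1202] [-0.03 -0.38  0.48] [ 0.27  0.48 -0.24  1.85  0.15  0.84 -1.68]
[[-0.005  0.998 -0.057]
 [-0.001 -0.057 -0.998]
 [-1.    -0.005  0.002]]
tcp in cup mm [-26.1 -47.4 120.2]
```

View pics/scene2.png

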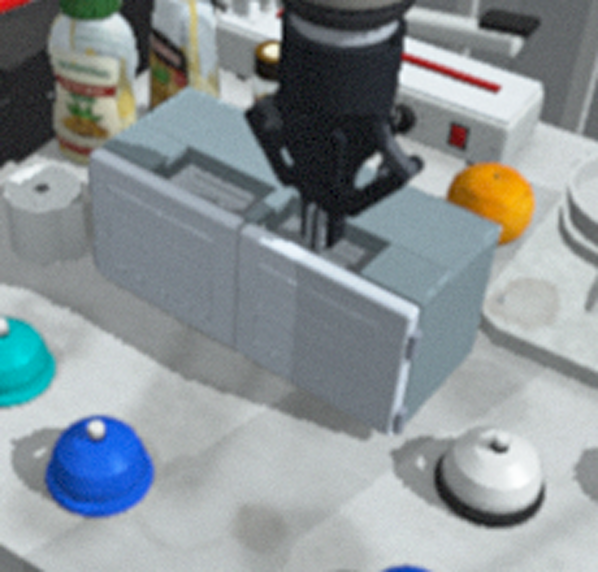

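The picture shows the closed fingers inside the right recess, tip near crop pixel (315,247) and clear of its walls. Next I push the catch down 13 mm.

Request:
drive_tool(
  slide=[
    [0,0,-4],
    [0,0,-8],
    [0,0,-12],
    [0,0,-16],
    [0,0,-17],
    [0,0,-17],
  ],
  turn=[
    [0,0,0],
    [0,0,0],
    [0,0,0],
    [0,0,0],
    [0,0,0],
    [0,0,0],
  ],
  gripper=[0,0,0,0,0,0],
)

```text
t: 4.4
eef_pos: [0.5791, -0.1099, 0.1038]
tool_rot: [-0.485, -0.513, -0.486, 0.515]
contact_force: [1.2, 0.1, 4.8]
gripper_width: -0.002
```

```bash
python3 - <<'E'
from station import bot
from h import *
from scipy.spatial.transform import Rotation as Ro
cu=np.load("cup.npz");yaw=float(cu["yaw"]);r=Ro.from_rotvec([0,0,yaw]);p=np.array(bot.get_obs()["eef_pos"])
for th in np.arange(0,1.6,.1):
    v=np.array([-53,-140,0])+Ro.from_rotvec([0,0,th]).apply([18,92,0])
    w=1000*cu["c"]+r.apply(v)
    print(round(th,2),(w-1000*p)[:2].round(1),w[:2].round(),round(np.hypot(*w[:2])))
E
```

```text
0.0 [-9.5 -0. ] [ 570. -110.] 580
0.1 [-18.7   1.9] [ 560. -108.] 571
0.2 [-28.    2.9] [ 551. -107.] 561
0.3 [-37.4   3. ] [ 542. -107.] 552
0.4 [-46.7   2.2] [ 532. -108.] 543
0.5 [-55.9   0.4] [ 523. -110.] 535
0.6 [-64.9  -2.3] [ 514. -112.] 526
0.7 [-73.6  -5.8] [ 506. -116.] 519
0.8 [-81.8 -10.2] [ 497. -120.] 512
0.9 [-89.6 -15.5] [ 489. -125.] 505
1.0 [-96.9 -21.4] [ 482. -131.] 500
1.1 [-103.4  -28.1] [ 476. -138.] 495
1.2 [-109.3  -35.4] [ 470. -145.] 492
1.3 [-114.5  -43.2] [ 465. -153.] 489
1.4 [-118.8  -51.5] [ 460. -161.] 488
1.5 [-122.3  -60.2] [ 457. -170.] 487
```

Request:
drive_tool(
  slide=[
    [-4,0,0],
    [-8,0,0],
    [-12,1,0],
    [-16,2,0],
    [-20,2,0],
    [-24,3,0],
    [-28,3,0],
    [-33,3,0],
    [-37,3,0],
    [-39,3,0],
  ],
  turn=[
    [0,0,0],
    [0,0,0],
    [0,0,0.03],
    [0,0,0.07],
    [0,0,0.11],
    [0,0,0.16],
    [0,0,0.2],
    [0,0,0.25],
    [0,0,0.3],
    [0,0,0.32],
  ],
  gripper=[0,0,0,0,0,0,0,0,0,0],
)

```text
t: 5.4
eef_pos: [0.5392, -0.1063, 0.1039]
tool_rot: [0.561, 0.428, 0.562, -0.431]
contact_force: [1.0, 3.0, 4.5]
gripper_width: 0.002
```

```bash
python3 look.py 3
```

```text
5.4 [ 0.5392 -0.1063  0.1039] [1.01 2.98 4.46] [ 0.34  0.45 -0.32  1.95  0.2   0.78 -1.41]
[[-0.004  0.965  0.262]
 [-0.002  0.262 -0.965]
 [-1.    -0.004  0.001]]
tcp in cup mm [-65.5 -46.3 103.9]
```

View pics/scene3.png

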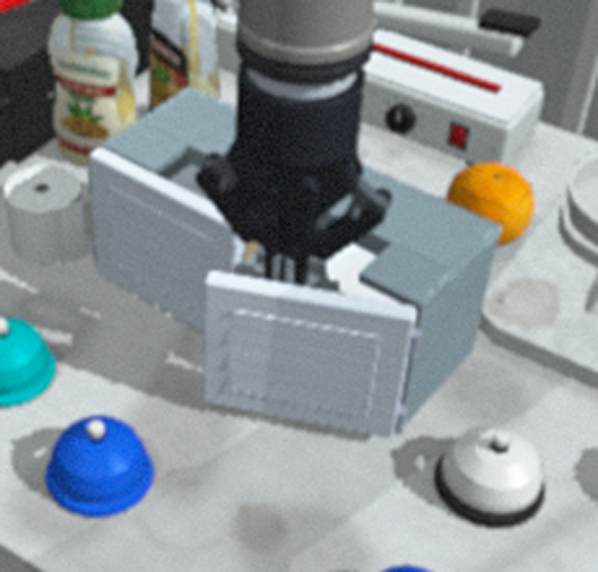

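The picture shows the right door open about 0.3 rad with the fingers behind its top edge at crop pixel (290,265). The left door is still shut. I continue along the arc.

Request:
drive_tool(
  slide=[
    [-4,0,0],
    [-9,-1,0],
    [-14,-2,0],
    [-19,-4,0],
    [-25,-6,0],
    [-31,-8,0],
    [-37,-11,0],
    [-42,-14,0],
    [-47,-17,0],
    [-50,-19,0],
  ],
  turn=[
    [0,0,0.04],
    [0,0,0.1],
    [0,0,0.16],
    [0,0,0.22],
    [0,0,0.28],
    [0,0,0.35],
    [0,0,0.42],
    [0,0,0.48],
    [0,0,0.54],
    [0,0,0.58],
  ],
  gripper=[0,0,0,0,0,0,0,0,0,0],
)

```text
t: 6.5
eef_pos: [0.4883, -0.1259, 0.1039]
tool_rot: [0.661, 0.249, 0.662, -0.253]
contact_force: [1.3, 0.2, 5.0]
gripper_width: -0.001
```

```bash
python3 look.py 4
```

```text
6.5 [ 0.4883 -0.1259  0.1039] [1.33 0.16 5.04] [ 0.51  0.41 -0.46  2.04  0.27  0.75 -0.85]
[[-0.003  0.663  0.748]
 [-0.005  0.748 -0.663]
 [-1.    -0.005  0.001]]
tcp in cup mm [-115.   -69.3  103.9]
```

View pics/scene4.png

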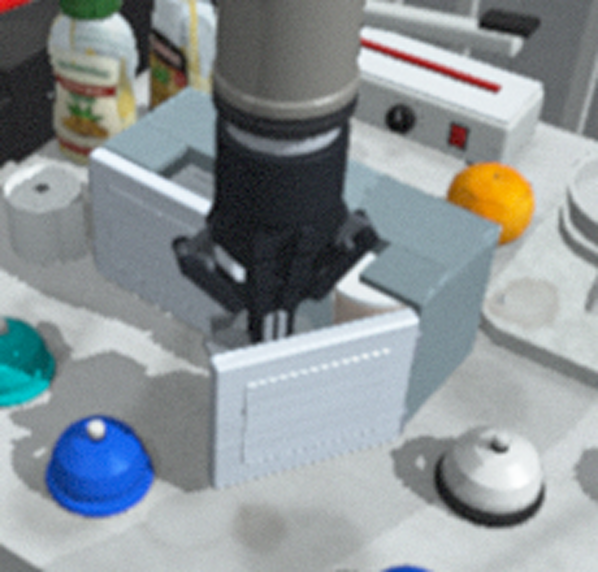

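Request:
drive_tool(
  slide=[
    [-3,-3,0],
    [-7,-7,0],
    [-11,-11,0],
    [-15,-15,0],
    [-19,-20,0],
    [-22,-25,0],
    [-26,-31,0],
    [-28,-36,0],
    [-31,-42,0],
    [-32,-45,0],
  ],
  turn=[
    [0,0,0.04],
    [0,0,0.1],
    [0,0,0.17],
    [0,0,0.24],
    [0,0,0.31],
    [0,0,0.37],
    [0,0,0.43],
    [0,0,0.49],
    [0,0,0.56],
    [0,0,0.6],
  ],
  gripper=[0,0,0,0,0,0,0,0,0,0],
)

```text
t: 7.6
eef_pos: [0.4563, -0.1722, 0.1041]
tool_rot: [0.706, 0.042, 0.705, -0.047]
contact_force: [3.8, -0.6, 4.4]
gripper_width: 0.0
```

```bash
python3 look.py 5
```

```text
7.6 [ 0.4563 -0.1722  0.1041] [ 3.75 -0.59  4.44] [ 0.72  0.41 -0.59  2.08  0.34  0.75 -0.21]
[[ 0.001  0.125  0.992]
 [-0.007  0.992 -0.125]
 [-1.    -0.007  0.002]]
tcp in cup mm [-143.9 -117.6  104.1]
```

View pics/scene5.png

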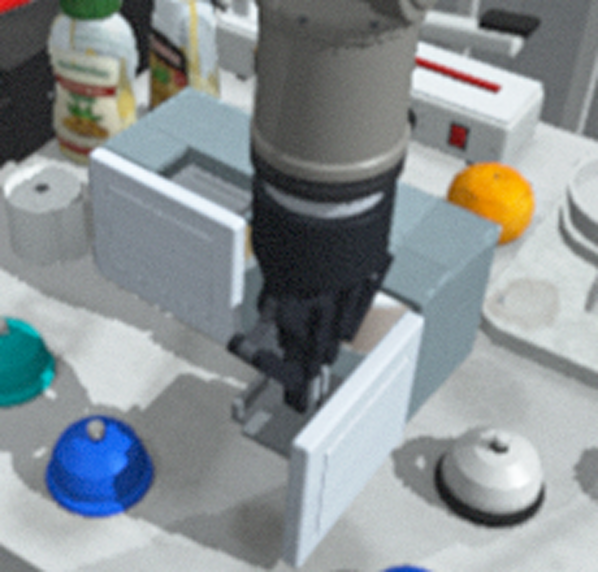

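The door now stands about square, at crop pixels (300,440) to (420,320). The bell and the left door haven't moved. I lift straight out and retreat upwards.

Request:
drive_tool(
  slide=[
    [0,0,5],
    [0,0,12],
    [0,1,20],
    [0,2,30],
    [0,2,45],
    [0,2,65],
    [0,2,90],
    [0,2,120],
    [0,2,150],
    [0,2,170],
  ],
  turn=[
    [0,0,0],
    [0,0,0],
    [0,0,0],
    [0,0,0],
    [0,0,0],
    [0,0,0],
    [0,0,0],
    [0,0,0],
    [0,0,0],
    [0,0,0],
  ],
  gripper=[0,0,0,0,0,0,0,0,0,0],
)

```text
t: 8.7
eef_pos: [0.4562, -0.1699, 0.2764]
tool_rot: [0.706, 0.042, 0.705, -0.048]
contact_force: [-0.4, -0.1, 0.8]
gripper_width: 0.001
```

Request:
drive_tool(
  slide=[
    [0,0,20],
    [0,30,40],
    [0,70,50],
    [0,110,50],
    [0,150,50],
    [0,190,50],
    [0,210,50],
    [0,210,50],
    [0,210,50],
  ],
  turn=[
    [0,0,0],
    [0,0,0],
    [0,0,0],
    [0,0,0],
    [0,0,0],
    [0,0,0],
    [0,0,0],
    [0,0,0],
    [0,0,0],
  ],
  gripper=[0,0,0,0,0,0,0,0,0],
)

```text
t: 9.6
eef_pos: [0.4555, 0.04, 0.3264]
tool_rot: [0.706, 0.042, 0.705, -0.048]
contact_force: [-0.3, -0.9, -0.1]
gripper_width: 0.003
```

```bash
python3 look.py 6
```

```text
9.6 [0.4555 0.04   0.3264] [-0.26 -0.89 -0.14] [ 0.59  0.09 -0.85  1.88  0.08  1.2  -0.42]
[[ 0.001  0.126  0.992]
 [-0.008  0.992 -0.126]
 [-1.    -0.008  0.002]]
tcp in cup mm [-158.8   94.1  326.4]
```

View pics/scene6.png

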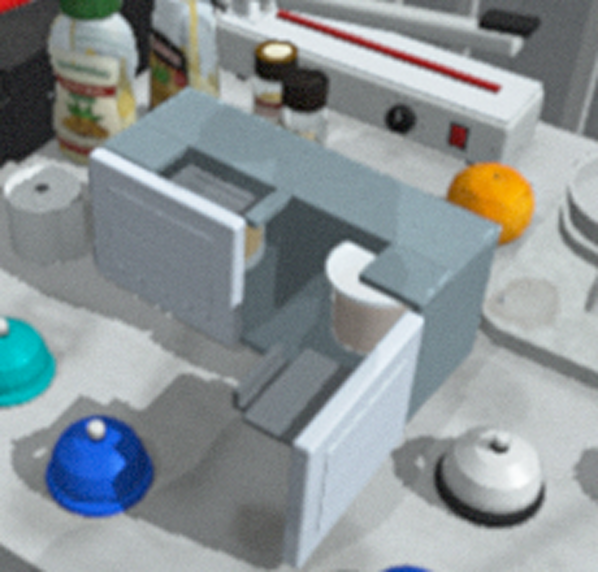

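View pics/top6.png

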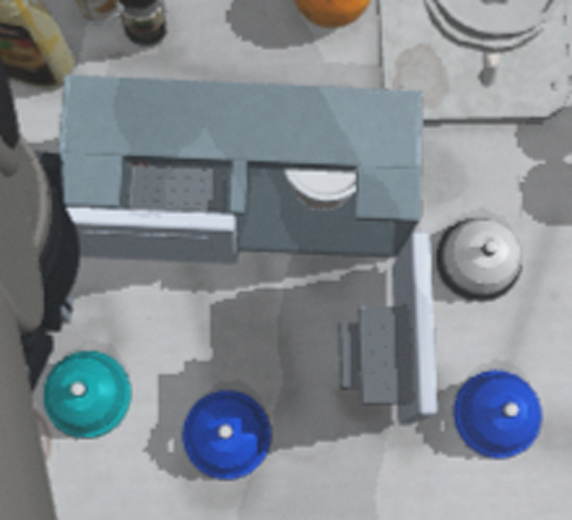

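Both views show the right door about square at top crop (425,325), the left door shut, and the arm clear. The bell's button is at top pixel (418.5,185.4), against (418.3,185.3) before. I measure the door angle once and hand in.

```bash
python3 - <<'E'
from h import *
from station import bot
T=load("top6");yaw=float(np.load("cup.npz")["yaw"])
a=plane(T,230+429/2.6,90+235/2.6,.13);b=plane(T,230+434/2.6,90+412/2.6,.13)
d=b-a;print("len",np.linalg.norm(d),"angle",(np.arctan2(d[1],d[0])%(2*np.pi))-np.pi/2-yaw)
o=bot.get_obs();print(o["t"],np.abs(o["joint_vel"]).max())
bot.hand_in()
E
```

```text
len 0.13341342066991965 angle 1.6091146869096018
9.7 0.007699155431957307
the job is handed in; nothing more can be done
```

The right door, at the service bell's end, now stands open about square to the cupboard, and I have handed in the job at 9.7 s of the allowed 32 s. I pushed its catch down about 12 mm with the closed fingers, against roughly 5 N. I held it down while pulling, swung the door round its hinge in one arc, and lifted straight out.

- **Door angle:** the last top view gave about 1.6 rad, while the arm's path implied about 1.5 rad. The small difference comes from reading pixels by hand, and both are well over the 1.05 rad needed.
- **Left door:** both views show it still shut.
- **Bell:** its button moved no more than 0.2 pixel between the first and last top views.
- **Arm:** it was at rest and clear of everything, with the wrist force under 1 N.

No check failed. The first cupboard corner measurements differed between the two cameras by up to 6 mm. I averaged them, and the recess they predicted matched what the top picture showed.

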